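# Draw out the filter tray with the pull hook

## Robot

A 7-joint arm with a two-finger parallel gripper is mounted at the origin on the work surface. World frame = base frame: x ahead of the robot, y to its left, z up, the work surface at z = 0. Lengths are in m, angles in rad, forces in N, time in s.
With the tool pointing down it reaches from about 0.425 to 0.95 m from the base axis. Payload 4.7 kg.
Tool frame: the origin (TCP) lies at the very end of the fingers, on their centre line; the grasp point (between the pads) lies 19 mm behind it; z points along the fingers, y is the line along which they close (so a half turn about z gives the same grasp; the last joint's range is limited). The gripper opens to 87 mm and grips with 3 to 60 N. Pads are 19 mm wide; open, the fingers measure 117 mm over their backs; the gripper's body (75 mm by 190 mm) begins 51 mm behind the grasp point.
Start: joints at [-1.143, 0.469, -0.049, 1.532, 0.024, 1.141, -0.082], TCP at [0.298, 0.606, 0.223] pointing down, gripper open.
Joint ranges: [-2.59, 2.59], [-0.33, 1.99], [-1.39, 1.29], [0.1, 2.45], [-1.04, 4.18], [0.21, 1.99], [-2.66, 2.66]. Speed limits (rad/s): [2.57, 2.57, 3.14, 3.14, 3.14, 3.14, 3.14].

## Interface

Orientations are given as a unit quaternion [x, y, z, w].
In Python, from station import env gives the robot as it stands.
- The arm moves only by the tool drive_tool, never from a script. Its argument "deltas" is a list of rows, each a list of 5 numbers: the shift along the tool's x, y, z scaled (see below), then the turn about the tool's z scaled (see below), then the closure, from 0 (fully open) to 1 (shut). In form: [[x, y, z, roll, grip], ...]. A call has 1 to 8 rows; each row is the pose to reach, as a shift and turn from the pose commanded when the call began, along the tool's axes at that moment, turning the shorter way round; what a row does not reach only later rows make up. The controller multiplies each number of a shift by 0.1 m and each number of a turn by 180 degrees. A row lasts 1/10 s, in which the tool goes at most 50 mm and 8.59 degrees, less where a joint would pass 70% of its speed; a pose out of reach is approached as far as the arm can. A call with a number of a shift or a turn outside -1 to 1 is refused whole. A call with a gripper value outside its range is refused whole. The fingers move at their own pace and stop on an object; the grip force is fixed at half the most. Time passes only in rows, so rows that repeat a pose let the fingers close. It gives the time, the measured TCP pose, the force, the opening and the grip force at its end, in the units of the state.
- env.get_state(): the state, without advancing time (a new reading comes with each control period).
- env.grab_frame(name): name is "side" or "top" or "wrist"; returns a dict with "frame" (384x512x3 uint8, red, green, blue), "range_z" (384x512 float32, m along the optical axis (not along the pixel's ray), 0 where there is no reading), "K" (3x3 intrinsics, pixels), "R" (3x3) and "t" (3): a world point X has camera coordinates R X + t. Camera axes: x right, y down, z forward; pixel columns grow to the right and rows downward; lengths in m; the calibration is good to about 2 mm. A picture is of the moment at which its call begins.
- env.close_job(): hands the job in; it is judged then, once.
The state is a dict: "time": time; "q": joint angles; "joint_vel": joint speeds; "joint_efforts": joint torques, N m; "tool_pos": TCP position; "tool_rot": TCP orientation; "ft_force": force on the tool from outside, world axes, zero at the start; "torque": the same for the moment, N m; "width": opening from 0.0 (shut) to 1.0 (fully open); "gripper_force": force on a finger pad.
Only numpy, scipy, OpenCV 4.12 (cv2) and the standard library are available. Lean on these libraries where they do the work, as an engineer would, in place of code of your own. Each camera call takes 0.05 s, during which the arm holds its last target. There are 200 camera calls.

## Task

Take the pull hook from the rubber mat, drop its tip into the finger hole in the pull lip of the filter unit's tray and draw the tray steadily and without forcing it all the way out, until it is pulled up firmly against its stop. Use the hook, not the fingers, on the unit; then unhook it and set it back on the mat standing upright as you found it, leaving the tray drawn out and the other things on the bench where they are.

Things in the scene. Friction and masses are not known exactly. Their poses are not given: they have to be found in the camera images.
- unit: Grey sheet-metal fume-filter unit standing fixed on the bench at the robot's right, 260 deep (x) x 300 wide (y) x 190 high, black hose at its rear. Origin: centre of its underside. Its x axis points from the front face (at x = -130 mm) to the rear; its tray slides out along its -x. The front faces roughly to the robot's left (+y of the world).
- slide: The unit's aluminium filter tray, its front 240 mm wide, 53 to 101 mm above the bench. Axes and, when home, origin as unit; slides straight out along its -x. Starts 0 to 15 mm out. A stop screw inside the unit, out of sight, halts it hard somewhere between 100 and 118 mm from home. It stays where it is left; sliding friction about 5 N, drag 12 N per m/s.
- runner: The runners inside the unit that carry the tray and its end stop; fixed to the unit, origin and axes as unit. Out of sight; not handled.
- hole (a point): Centre of the 20 mm round finger hole through the tray's flat horizontal pull lip, at the lip's upper side, 65 mm above the bench; at x = -159 mm, y = 0 in slide's frame. The lip is 4 mm thick, 70 wide and sticks out 50 from the tray's front, the hole in its middle; open space below it. Axes as unit (x into the unit); moves with the tray.
- hook_grip (a point): Centre of the pull hook's wooden flat-sided handle, 86 long (x) x 24 wide (y) x 36 high. x points to the tip, z up. Hook mass 0.13 to 0.21 kg. It stands on the mat on the handle's flat underside and its tip. From the handle's front an 8 mm steel rod runs forward, centre line 4 mm above the handle's mid-height, bent down 85 mm ahead of this point.
- hook_tip (a point): Lower end of the hook's turned-down tip, on its axis: 85 mm ahead of and 18 mm below hook_grip, level with the handle's underside. The tip wears a plain sleeve 17 mm in diameter and 16 mm long; the rod's underside is 18 mm above the tip's lower end, so the tip goes 18 mm into the hole before the rod rests on the lip.
- mat: Black rubber mat fixed flat on the bench, 320 (x) x 220 (y) x 3 mm thick. Origin: centre of its underside. The hook stands on its +y half, with the tip towards +x; a screwdriver lies along its -y edge.
- screwdriver: Green-handled screwdriver lying along the mat's -y edge. To be left alone.
- can_a: Steel canister 80 mm in diameter, 112 high, standing before the unit at the tray's -y side (unit axes). Origin: centre of its underside. To be left alone.
- can_b: Another such canister, far side of the bench. To be left alone.
- can_c: Another such canister, far side of the bench. To be left alone.
- stem: Small brass fitting, 34 mm in diameter, 56 high, standing before the unit at the tray's +y side (unit axes). To be left alone.
- bin: Blue open bin, 160 x 100 x 70 high. To be left alone.
- hook: The pull hook as a whole (see hook_grip). Origin: centre of the handle's underside, 18 mm below hook_grip.
Not all that is in view belongs to the job. There is more than one size of the hook; the job needs the largest.

How it is judged:
On the way, in this order (a step that is already met when the one before it is completed fails the run):
1. the hook's tip is down in the finger hole, at least 7 mm below the lip's upper side (horizontal distance between hook_tip and hole below 0.008 m and z of hook_tip in the frame of hole below -0.007 m), for 0.1 s.
2. the hook, in its hole, pulls the tray firmly up against its stop (the tray presses on the stop inside the unit with over 4 N) (all of step 1 and x of hole in the frame of unit below -0.251 m and contact force between slide and runner above 4 N), for 0.1 s.
At the end, for the whole second after the job is handed in: The tray is still drawn out (at least 92 mm from home), the hook stands at rest on the mat, upright within 0.12 rad, handle centre and tip within the mat's edges, and nothing is held (x of hole in the frame of unit below -0.251 m and x of hook_grip in the frame of mat between -0.16 and 0.16 m and y of hook_grip in the frame of mat between -0.11 and 0.11 m and x of hook_tip in the frame of mat between -0.16 and 0.16 m and y of hook_tip in the frame of mat between -0.11 and 0.11 m and angle between hook_grip's own z axis and vertical below 0.12 rad and height (world z) of hook_grip below 0.027 m and linear speed of hook below 0.02 m/s); the robot touches nothing.
It fails at once if the hook presses or pulls on the unit or its tray with more than 25 N (contact force between hook and unit above 25 N).
It fails at once if the tray is yanked: it slides faster than 0.2 m/s (linear speed of slide above 0.2 m/s).
It fails at once if the gripper or arm pushes on the unit or its tray (more than 2 N) (contact force between any of the fingers, the arm and unit above 2 N).
It fails at once if another thing on the bench is moved by more than 30 mm (distance of any of can_a, can_b, can_c, stem, bin, screwdriver from where it was at the start of the episode above 0.03 m).
It also fails if it takes over 72 s, if anything falls off the work surface, if the arm or the gripper's body presses on something with over 40 N, if the wrist force passes 120 N, or if a joint passes its speed limit or range.

## Working session

There is one attempt and no reset: what is moved stays moved. The work goes in short steps, Python scripts to look and compute and a tool call to move; the robot and the scene stay as the last step left them, time stands still between calls to the robot, and variables do not carry over. Pictures are saved under pics/ and viewed, at most 10 in all, crops included, and the job is handed in when it is done.

Besides the shell and the picture viewer there is one more tool, called after "Call:" as name([rows], argument=value, ...), one row to a line, values as JSON. drive_tool: Moves the arm, as the interface text tells. Shifts and turns lie within -1 to 1; 1 stands for 0.1 m of shift or 180 degrees of turn. Its arguments: {"type":"object","properties":{"deltas":{"type":"array","items":{"type":"array","items":{"type":"number","minimum":-1,"maximum":1}}}},"required":["deltas"]}

```bash
mkdir -p pics
cat > h.py <<'E'
import numpy as np, cv2
from station import env
def grab(n,f):
    d=env.grab_frame(n); cv2.imwrite(f'pics/{f}.png',d['frame'][:,:,::-1]); np.savez(f'pics/{f}.npz',**d); return d
def load(f): return np.load(f'pics/{f}.npz')
def world(d,u,v,z=None):
    K,R,t=d['K'],d['R'],d['t']; r=np.linalg.inv(K)@[u,v,1]
    if z is None: 
        zz=d['range_z'][int(v)-1:int(v)+2,int(u)-1:int(u)+2]; return R.T@(r*np.median(zz)-t)
    c=-R.T@t; w=R.T@r; return c+w*(z-c[2])/w[2]
def proj(d,X):
    p=d['K']@(d['R']@np.array(X)+d['t']); return p[:2]/p[2]
def crop(f,u0,v0,u1,v1,s,o):
    im=cv2.imread(f'pics/{f}.png')[v0:v1,u0:u1]; cv2.imwrite(f'pics/{o}.png',cv2.resize(im,None,fx=s,fy=s,interpolation=cv2.INTER_CUBIC))
E
python3 - <<'E'
from h import *
for n in('top','side'):
    d=grab(n,n+'0'); print(n,-d['R'].T@d['t'],d['R'][2])
a=cv2.imread('pics/top0.png');cv2.imwrite('pics/v_top.png',cv2.resize(a,(800,600)))
print(env.get_state())
E
```

```text
top [0.2554996  0.06063738 1.45257488] [ 0.14525462 -0.01034964 -0.98934017]
side [ 0.02063257 -0.45401057  1.02172919] [ 0.3794613   0.44042452 -0.81365556]
{'time': 0.1, 'q': array([-1.142886  ,  0.46937236, -0.0485854 ,  1.53352686,  0.02409459,
        1.14099156, -0.08229534]), 'joint_vel': array([ 0.000185  , -0.00385653, -0.00028861, -0.00361786,  0.00084838,
       -0.00049563,  0.00083334]), 'joint_efforts': array([ 6.82791797e-04, -5.09168744e+01, -8.12414219e-02, -2.36832333e+01,
       -6.15058397e-02,  3.43538169e-02,  7.65799132e-05]), 'tool_pos': array([0.29749817, 0.60533174, 0.22161669]), 'tool_rot': array([ 2.26413672e-01,  9.74030860e-01, -8.40180274e-04, -1.66113204e-04]), 'ft_force': array([-0.27236733,  0.81528704,  0.77172082]), 'torque': array([-0.03627427,  0.04904276, -0.00754296]), 'gripper_force': 0.0, 'width': 0.9980785281286222}
```

View pics/v_top.png

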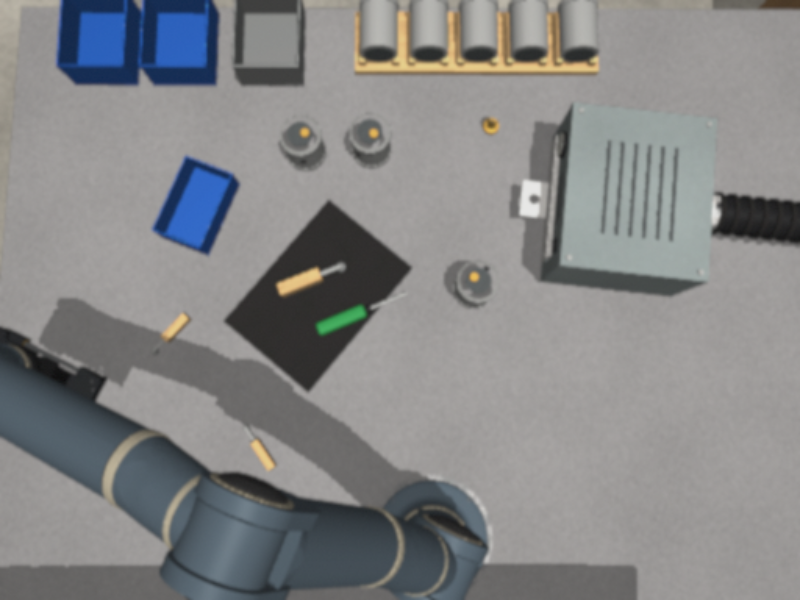

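View pics/side0.png

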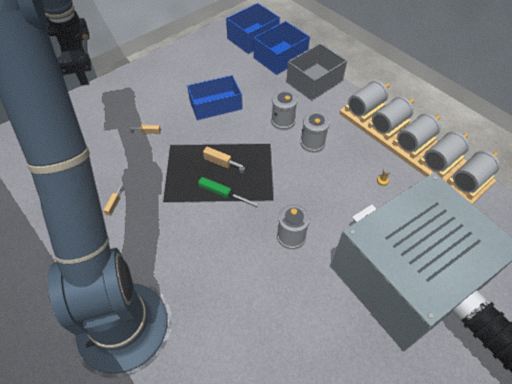

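The top view (800 px scale) has three wooden-handled candidates: the one on the mat at (300,281), and small ones at (176,327) and (262,453). I choose the mat one because it is the largest and lies where the description puts it. The lip is white at (531,199) with the hole at about (535,199), and the stem is at (490,125) and can_a at (474,283). The side view agrees with this. Next is a close crop of hook and lip.

Run:
```python
from h import *
crop('top0',140,120,270,250,6,'a'); crop('top0',290,70,380,200,6,'b')
a=cv2.imread('pics/a.png')[:600,:];b=cv2.imread('pics/b.png')[:,:]
c=np.hstack([cv2.resize(a[:,:],(470,int(470*600/780))),np.zeros((361,1,3),np.uint8)])
b=b[240:440,:]; b=cv2.resize(b,(540*1,200))
crop('top0',170,160,230,200,8,'p');crop('top0',320,105,380,145,8,'q')
p=cv2.imread('pics/p.png');q=cv2.imread('pics/q.png')
cv2.imwrite('pics/pq.png',cv2.resize(np.vstack([p,q]),(450,600)))
```

```text
(no output)
```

View pics/pq.png

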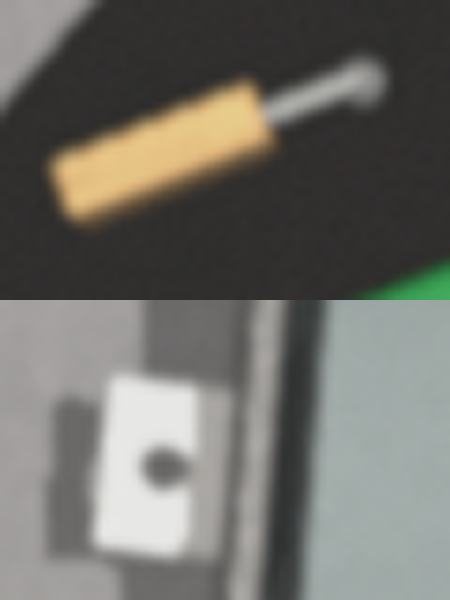

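Run:
```python
from h import *
d=load('top0')
f=lambda u,v:(170+u/7.5,160+v/7.5)
g=lambda u,v:(320+u/7.5,105+(v-300)/7.5)
c=[world(d,*f(*p),.039) for p in((50,160),(248,82),(270,142),(76,220))]
G=np.mean(c,0);T=world(d,*f(366,80),.029)
print('corners',np.round(c,4).tolist());print('G',G,'T',T,np.linalg.norm((T-G)[:2]),np.degrees(np.arctan2(*(T-G)[1::-1])))
l=[c[1]-c[0],c[2]-c[3],c[3]-c[0],c[2]-c[1]];print([np.linalg.norm(x) for x in l],[np.degrees(np.arctan2(x[1],x[0])) for x in l])
H=world(d,*g(165,468),.065);print('hole',H)
e=[world(d,*g(*p),.065) for p in((110,376),(95,545))];print('lipfront',e,np.linalg.norm(e[0]-e[1]))
K,R,t=d['K'],d['R'],d['t']
v,u=np.mgrid[:384,:512];z=d['range_z'];X=np.stack([(u-K[0,2])/K[0,0]*z,(v-K[1,2])/K[1,1]*z,z],-1).reshape(-1,3)
W=(X-t)@R
m=(abs(W[:,2]-.19)<.006)&(u.ravel()>330)&(u.ravel()<470)&(v.ravel()>50)&(v.ravel()<190)
r=cv2.minAreaRect((W[m,:2]*1000).astype(np.float32));print(r,cv2.boxPoints(r))
print('lip pts z',np.median(W[(u.ravel()>334)&(u.ravel()<338)&(v.ravel()>118)&(v.ravel()<130),2]))
for n,(a,b) in dict(can=(303,179),stem=(314,80)).items(): print(n,world(d,a,b))
m=[world(d,p*.64,q*.64,.003) for p,q in((329,201),(411,268),(309,389),(225,321))];print('mat',np.round(m,3).tolist())
```

```text
corners [[0.4808, 0.2952, 0.039], [0.5127, 0.2162, 0.039], [0.4881, 0.207, 0.039], [0.4564, 0.2842, 0.039]]
G [0.48449826 0.25063945 0.039     ] T [0.5153256  0.16942137 0.029     ] 0.08687175591437929 -69.21511396335778
[np.float64(0.08516246785307359), np.float64(0.0834720125743012), np.float64(0.026717299519295235), np.float64(0.026203180188172328)] [np.float64(-68.01620823582661), np.float64(-67.67306642779165), np.float64(-155.71558607398268), np.float64(-159.37081990594515)]
hole [ 0.6416785  -0.20360579  0.065     ]
lipfront [array([ 0.67993703, -0.18235882,  0.065     ]), array([ 0.60981784, -0.17461264,  0.065     ])] 0.0705457594292478
((623.177978515625, -365.5411376953125), (261.8321533203125, 302.6917724609375), 83.43378448486328) [[ 457.85443 -478.29184]
 [ 758.56067 -512.905  ]
 [ 788.5015  -252.79044]
 [ 487.7953  -218.17725]]
lip pts z 0.0661549036093902
can [ 0.47613597 -0.07857949  0.11125006]
stem [ 0.80460266 -0.12624346  0.03005265]
mat [[0.654, 0.199, 0.003], [0.517, 0.034, 0.003], [0.279, 0.232, 0.003], [0.412, 0.399, 0.003]]
```

```bash
cat >> h.py <<'E'
from scipy.spatial.transform import Rotation as Ro
def to(p,yaw_y=None):
    """delta (move units) from measured TCP to p, tool-y heading yaw_y deg"""
    s=env.get_state(); R=Ro.from_quat(s['tool_rot']).as_matrix(); d=R.T@(np.array(p)-s['tool_pos'])/.1
    cy=np.degrees(np.arctan2(R[1,1],R[0,1])); r=0 if yaw_y is None else -((yaw_y-cy+90)%180-90)/180
    print('t',round(s['time'],2),'pos',s['tool_pos'].round(4),'yaw_y',cy.round(2),'delta',d.round(3),'roll',round(r,4),'F',s['ft_force'].round(2),'w',round(s['width'],3),'gf',s['gripper_force'],'q7',s['q'].round(2))
E
echo
```

Call:
drive_tool([
  [-0.5, -0.36, 0, 0, 0],
  [-1, -0.72, 0, 0, 0],
  [-1, -0.72, 0, 0, 0],
  [-1, -0.72, 0, 0, 0],
])

```text
time: 0.5
tool_pos: [0.3591, 0.4925, 0.2224]
tool_rot: [0.23, 0.973, -0.001, 0.001]
ft_force: [-0.5, 0.7, -0.8]
width: 0.999
gripper_force: 0.0
```

Call:
drive_tool([
  [-0.5, -0.36, 0, 0, 0],
  [-1, -0.72, 0, 0, 0],
  [-1, -0.72, 0, 0, 0],
  [-1, -0.72, 0, 0, 0],
])

```text
time: 0.9
tool_pos: [0.4158, 0.3851, 0.2224]
tool_rot: [0.229, 0.973, -0.001, 0.0]
ft_force: [1.6, -0.6, 0.3]
width: 0.998
gripper_force: 0.0
```

Call:
drive_tool([
  [-0.5, -0.36, 0, 0.04, 0],
  [-1, -0.72, 0, 0.08, 0],
  [-1, -0.72, 0, 0.12, 0],
  [-1, -0.72, 0, 0.16, 0],
  [-1, -0.72, 0, 0.2, 0],
  [-1, -0.72, 0, 0.235, 0],
  [-1, -0.72, 0, 0.235, 0],
])

```text
time: 1.6
tool_pos: [0.4708, 0.2819, 0.2223]
tool_rot: [0.561, 0.828, 0.0, -0.0]
ft_force: [0.1, -0.3, 0.9]
width: 1.0
gripper_force: 0.0
```

Run:
```python
from h import *
to((.4845,.2506,.12),21.5)
d=grab('wrist','w1');print(-d['R'].T@d['t'],proj(d,(.4845,.2506,.039)),proj(d,(.5155,.1695,.029)))
```

```text
t 1.6 pos [0.4708 0.2819 0.2223] yaw_y 21.72 delta [-0.342  0.011  1.022] roll 0.0012 F [ 0.13 -0.31  0.94] w 1.0 gf 0.0 q7 [-0.77  0.26  0.19  1.85 -0.06  1.04 -0.18]
[0.4412684  0.35639707 0.38452364] [256.03887006 199.80658808] [254.93476821 264.09730158]
```

View pics/w1.png

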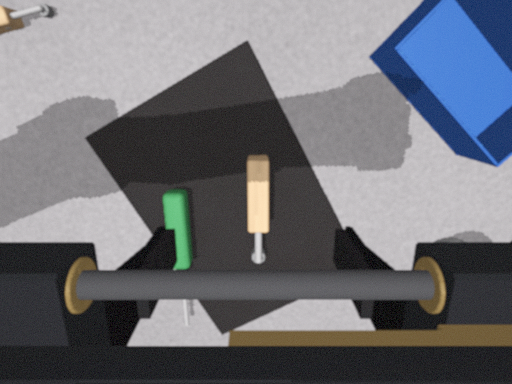

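The wrist view shows the hook between the fingers' planes, aligned with the image columns. The handle runs rows 155–232 at column 258, and the tip knob is at (258,257). The screwdriver is at (177,230), about 80 px off the hook.

Run:
```python
from h import *
d=load('w1')
T=world(d,258,257,.029);print('T',T,'depth tip',world(d,258,256))
for v in range(150,240,6):print(v,world(d,258,v).round(4))
A=world(d,258,226,.039);print(A, np.degrees(np.arctan2(*(T-A)[1::-1])))
s=world(d,180,265);print('sd',s, world(d,176,215))
```

```text
T [0.51537681 0.17994304 0.029     ] depth tip [0.51482476 0.18131144 0.02921291]
150 [0.468  0.2983 0.0033]
156 [0.4699 0.2934 0.0135]
162 [0.4704 0.2915 0.0386]
168 [0.4729 0.2854 0.0392]
174 [0.4754 0.2792 0.0393]
180 [0.478  0.2728 0.0389]
186 [0.4805 0.2665 0.0392]
192 [0.4831 0.2599 0.0389]
198 [0.4858 0.2534 0.0389]
204 [0.4884 0.2468 0.0389]
210 [0.4911 0.2402 0.0393]
216 [0.4939 0.2332 0.0388]
222 [0.4966 0.2263 0.0386]
228 [0.4993 0.2198 0.0396]
234 [0.5039 0.2084 0.0291]
[0.49843148 0.22186954 0.039     ] -67.99303846976692
sd [0.4300163  0.13402072 0.02903284] [0.40534941 0.19532966 0.02935233]
```

Call:
drive_tool([
  [-0.32, 0.03, 0.4, 0, 0],
  [-0.32, 0.03, 0.8, 0, 0],
  [-0.32, 0.03, 1, 0, 0],
  [-0.32, 0.03, 1, 0, 0],
])

```text
time: 2.05
tool_pos: [0.4837, 0.2507, 0.1194]
tool_rot: [0.561, 0.828, -0.003, -0.002]
ft_force: [0.1, -0.5, 1.0]
width: 0.996
gripper_force: 0.0
```

Call:
drive_tool([
  [0, 0, 0.3, 0, 0],
  [0, 0, 0.6, 0, 0],
  [0, 0, 0.8, 0, 0],
  [0, 0, 0.8, 0, 0],
])

```text
time: 2.45
tool_pos: [0.485, 0.2515, 0.0414]
tool_rot: [0.562, 0.827, -0.001, -0.001]
ft_force: [-0.6, -0.4, 0.2]
width: 0.999
gripper_force: 0.0
```

Run:
```python
from h import *
to((.4852,.2535,.009),22)
d=grab('wrist','w2')
print([proj(d,p).round(0) for p in((.4852,.2535,.039),(.516,.1765,.029))])
```

```text
t 2.45 pos [0.485  0.2515 0.0414] yaw_y 21.68 delta [0.018 0.01  0.324] roll -0.0018 F [-0.59 -0.35  0.2 ] w 0.999 gf 0.0 q7 [-0.68  0.49  0.16  2.   -0.13  0.66 -0.06]
[array([257., 241.]), array([257., 348.])]
```

View pics/w2.png

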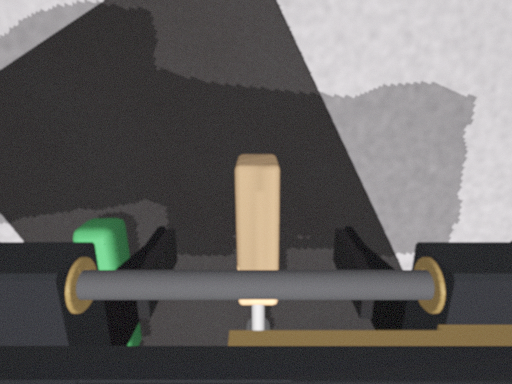

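The handle is centred at column 258 between the open fingers. Its top face spans rows 164 to 303, and both sides are clear. I'll descend and grip.

Call:
drive_tool([
  [0, 0, 0.15, 0, 0],
  [0, 0, 0.32, 0, 0],
  [0, 0, 0.32, 0, 0],
  [0, 0, 0.32, 0, 1],
  [0, 0, 0.32, 0, 1],
  [0, 0, 0.32, 0, 1],
  [0, 0, 0.32, 0, 1],
  [0, 0, 0.32, 0, 1],
])

```text
time: 3.3
tool_pos: [0.4864, 0.2511, 0.0109]
tool_rot: [0.563, 0.827, 0.0, 0.0]
ft_force: [-0.1, -0.2, -0.3]
width: 0.632
gripper_force: 0.0
```

Run:
```python
from h import *
to((.485,.2525,.15),21.7)
d=load('w2');a=world(d,258,165,.039);b=world(d,258,302,.039);print(a,b,(a+b)/2,np.linalg.norm(a-b))
```

```text
t 3.3 pos [0.4864 0.2511 0.0109] yaw_y 21.53 delta [ 0.018 -0.007 -1.391] roll -0.0009 F [-0.15 -0.17 -0.32] w 0.632 gf 0.0 q7 [-0.67  0.54  0.15  2.02 -0.14  0.59 -0.05]
[0.46995235 0.29366574 0.039     ] [0.50084158 0.21667583 0.039     ] [0.48539697 0.25517078 0.039     ] 0.08295534752871861
```

Call:
drive_tool([
  [0, 0, 0, 0, 1],
  [0, 0, 0, 0, 1],
  [0, 0, 0, 0, 1],
  [0, 0, 0, 0, 1],
  [0, 0, 0, 0, 1],
  [0, 0, 0, 0, 1],
  [0, 0, 0, 0, 1],
  [0, 0, 0, 0, 1],
])

```text
time: 4.1
tool_pos: [0.4863, 0.251, 0.0105]
tool_rot: [0.563, 0.827, 0.0, 0.0]
ft_force: [0.4, 1.5, -0.6]
width: 0.272
gripper_force: 30.0
```

Call:
drive_tool([
  [0, 0, -0.2, 0, 1],
  [0, 0, -0.5, 0, 1],
  [0, 0, -0.9, 0, 1],
  [0, 0, -1, 0, 1],
  [0, 0, -1, 0, 1],
])

```text
time: 4.6
tool_pos: [0.4869, 0.2515, 0.1119]
tool_rot: [0.563, 0.827, 0.002, 0.001]
ft_force: [-0.1, 0.8, -1.3]
width: 0.273
gripper_force: 29.9
```

Run:
```python
from h import *
to((.651,-.04,.15),-6.6+0)
```

```text
t 4.6 pos [0.4869 0.2515 0.1119] yaw_y 21.53 delta [-3.313  0.458 -0.382] roll 0.1563 F [-0.06  0.76 -1.34] w 0.273 gf 29.949592854827642 q7 [-0.7   0.39  0.19  1.96 -0.1   0.8  -0.08]
```

Call:
drive_tool([
  [-0.3, 0.04, -0.15, 0, 1],
  [-0.6, 0.08, -0.3, 0, 1],
  [-0.83, 0.12, -0.4, 0, 1],
  [-0.83, 0.12, -0.4, 0, 1],
])

```text
time: 5.0
tool_pos: [0.5294, 0.1738, 0.15]
tool_rot: [0.565, 0.825, -0.001, 0.001]
ft_force: [-0.4, 0.1, -1.8]
width: 0.275
gripper_force: 29.9
```

Call:
drive_tool([
  [-0.3, 0.04, 0, 0, 1],
  [-0.6, 0.08, 0, 0, 1],
  [-0.83, 0.12, 0, 0, 1],
  [-0.83, 0.12, 0, 0, 1],
])

```text
time: 5.4
tool_pos: [0.5695, 0.1015, 0.1483]
tool_rot: [0.565, 0.825, -0.002, -0.0]
ft_force: [-0.4, 0.0, -1.8]
width: 0.274
gripper_force: 29.9
```

Call:
drive_tool([
  [-0.3, 0.04, 0, 0.03, 1],
  [-0.6, 0.08, 0, 0.06, 1],
  [-0.83, 0.12, 0, 0.09, 1],
  [-0.83, 0.12, 0, 0.12, 1],
  [-0.83, 0.12, 0, 0.15, 1],
  [-0.83, 0.12, 0, 0.157, 1],
  [-0.83, 0.12, 0, 0.157, 1],
])

```text
time: 6.1
tool_pos: [0.61, 0.0339, 0.149]
tool_rot: [0.746, 0.665, -0.001, -0.001]
ft_force: [-0.2, 0.1, -2.7]
width: 0.268
gripper_force: 29.9
```

Run:
```python
from h import *
to((.651,-.1231,.1),-6.6)
for n in('wrist','top'):
  d=grab(n,n+'3');print(proj(d,(.6417,-.2036,.065)))
b=cv2.imread('pics/top3.png')[90:170,280:380]
cv2.imwrite('pics/c3.png',np.vstack([cv2.resize(cv2.imread('pics/wrist3.png')[130:],(440,220)),cv2.resize(b,(440,352),interpolation=cv2.INTER_CUBIC)]))
```

```text
t 6.1 pos [0.61   0.0339 0.149 ] yaw_y -6.56 delta [-1.513  0.588  0.489] roll 0.0002 F [-0.19  0.09 -2.65] w 0.268 gf 29.949912317097187 q7 [-0.4   0.45  0.37  1.79 -0.2   0.94 -0.06]
[313.41595841 416.82075495]
[341.99789703 127.39308282]
```

View pics/c3.png

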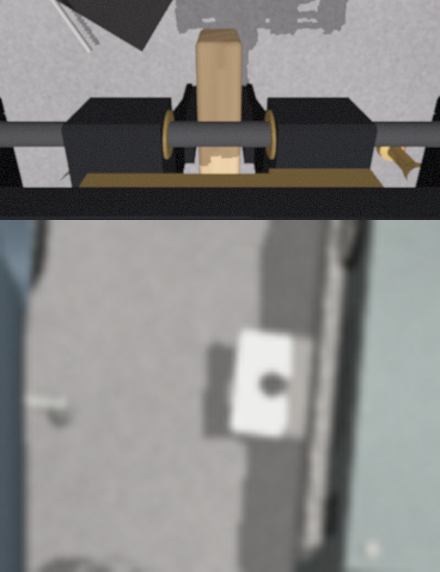

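The wrist strip shows the handle held straight. In the top crop the tip knob is at about (60,405), which is (293.6,132) in the full image. The hole is at (272,384), or (341.8,127.3).

Run:
```python
from h import *
d=load('top3')
for z in(.1675,.16):print(world(d,293.6,132,z))
u,v=proj(d,(.6007,-.0466,.1675));print(u,v)
for p in ((294,132),(293,131),(290,131),(292,131)):print(world(d,*p))
```

```text
[ 0.5997367 -0.0484514  0.1675   ]
[ 0.60174574 -0.04908806  0.16      ]
292.93285856557833 131.66334877204775
[ 0.6001085  -0.04968677  0.16611774]
[ 0.60270099 -0.04683975  0.16714094]
[ 0.60291214 -0.03852299  0.16631606]
[ 0.60340992 -0.04426109  0.16450188]
```

Call:
drive_tool([
  [-0.3, 0.2, 0, 0, 1],
  [-0.6, 0.4, 0, 0, 1],
  [-0.8, 0.59, 0, 0, 1],
  [-0.9, 0.59, 0, 0, 1],
  [-0.9, 0.59, 0, 0, 1],
])

```text
time: 6.7
tool_pos: [0.6584, -0.0659, 0.1501]
tool_rot: [0.748, 0.663, -0.001, -0.0]
ft_force: [1.0, 0.1, -2.1]
width: 0.277
gripper_force: 29.9
```

Call:
drive_tool([
  [-0.2, 0, 0.1, 0, 1],
  [-0.4, 0, 0.2, 0, 1],
  [-0.61, 0, 0.3, 0, 1],
  [-0.61, 0, 0.4, 0, 1],
  [-0.61, 0, 0.4, 0, 1],
  [-0.61, 0, 0.4, 0, 1],
])

```text
time: 7.3
tool_pos: [0.6521, -0.1215, 0.1103]
tool_rot: [0.746, 0.665, 0.0, -0.001]
ft_force: [0.7, -0.6, -1.5]
width: 0.272
gripper_force: 29.9
```

Run:
```python
from h import *
to((.651,-.1231,.1),-6.6)
for n in('side','top'):
  d=grab(n,n+'4');print(proj(d,(.6417,-.2036,.065)), proj(d,(.6417,-.2036,.1185)))
b=cv2.imread('pics/top4.png')[100:150,310:380];a=cv2.imread('pics/side4.png')
u,v=map(int,proj(load('side4'),(.6417,-.2036,.065)));print(u,v)
a=a[v-40:v+30,u-50:u+48]
cv2.imwrite('pics/c4.png',np.vstack([cv2.resize(x,(420,300),interpolation=cv2.INTER_CUBIC) for x in(a,b)]))
```

```text
t 7.3 pos [ 0.6521 -0.1215  0.1103] yaw_y -6.56 delta [-0.018 -0.009  0.103] roll 0.0002 F [ 0.69 -0.61 -1.53] w 0.272 gf 29.949811454862356 q7 [-0.14  0.58  0.37  1.69 -0.25  0.93  0.22]
[369.6214054  217.34263258] [374.31007388 206.17116082]
[341.99789703 127.39308282] [345.35786418 122.42611935]
369 217
```

View pics/c4.png

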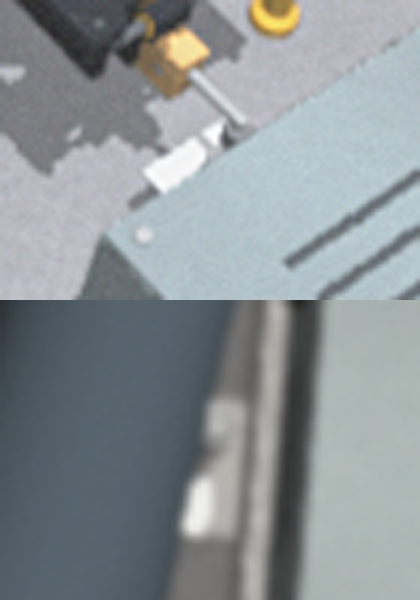

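The side view (upper crop) shows the tip over the lip at (238,128), full-image (374.5,207). In the top view the arm hides most of the lip, but the tip shows at about (215,420), full-image (345.8,120).

```bash
python3 - <<'E'
from h import *
T=np.array([.6521,-.1215,0])+.081*np.array([-.1144,-.9934,0])
print('pred tip',T)
for n,p in(('side4',(374.5,207)),('top4',(345.8,120))):
  d=load(n);print(n,world(d,*p),world(d,*p,.129),proj(d,T+[0,0,.129]),proj(d,T+[0,0,.103]))
E
python3 - <<'E'
from h import *
# rod/knob points from depth in side view: height 0.095-0.135 and near hole
for n in('side4','top4'):
    d=load(n);K,R,t=d['K'],d['R'],d['t'];v,u=np.mgrid[:384,:512];z=d['range_z']
    X=np.stack([(u-K[0,2])/K[0,0]*z,(v-K[1,2])/K[1,1]*z,z],-1).reshape(-1,3);W=(X-t)@R
    m=(W[:,2]>.115)&(W[:,2]<.14)&(abs(W[:,0]-.645)<.03)&(W[:,1]<-.17)&(W[:,1]>-.213)&(z.ravel()>0)
    P=W[m];P=P[np.argsort(P[:,1])];print(n,len(P));print(P[:14].round(4))
E
```

```text
pred tip [ 0.6428336 -0.2019654  0.       ]
side4 [ 0.63895154 -0.20601017  0.12019062] [ 0.63290964 -0.2084335   0.129     ] [375.06138448 203.21794976] [372.70629231 208.85179619]
top4 [ 0.64610704 -0.20314786  0.12825883] [ 0.64588843 -0.20300023  0.129     ] [345.47168805 121.02467813] [343.79284776 123.5292223 ]
side4 65
[[ 0.6438 -0.2111  0.1167]
 [ 0.6354 -0.2107  0.1199]
 [ 0.6447 -0.2098  0.1188]
 [ 0.643  -0.2091  0.1151]
 [ 0.638  -0.2086  0.1195]
 [ 0.6418 -0.2085  0.1202]
 [ 0.6359 -0.2081  0.1164]
 [ 0.6413 -0.2077  0.1244]
 [ 0.6389 -0.2072  0.1217]
 [ 0.6495 -0.2068  0.1152]
 [ 0.6335 -0.2066  0.1171]
 [ 0.6375 -0.2064  0.1175]
 [ 0.639  -0.2062  0.1249]
 [ 0.6439 -0.2056  0.124 ]]
top4 21
[[ 0.6459 -0.2113  0.1189]
 [ 0.6401 -0.2113  0.1182]
 [ 0.6417 -0.2105  0.1228]
 [ 0.6406 -0.2087  0.1165]
 [ 0.6366 -0.208   0.1198]
 [ 0.647  -0.2073  0.1251]
 [ 0.6439 -0.2071  0.1257]
 [ 0.6402 -0.2065  0.128 ]
 [ 0.6377 -0.2058  0.1161]
 [ 0.6394 -0.205   0.1205]
 [ 0.6466 -0.2041  0.1266]
 [ 0.6407 -0.2039  0.1263]
 [ 0.6377 -0.203   0.1158]
 [ 0.6412 -0.2023  0.1348]]
```

Call:
drive_tool([
  [-0.01, 0, 0.1, 0, 1],
  [-0.01, 0, 0.2, 0, 1],
  [-0.01, 0, 0.3, 0, 1],
  [-0.01, 0, 0.32, 0, 1],
  [-0.01, 0, 0.34, 0, 1],
  [-0.01, 0, 0.34, 0, 1],
  [-0.01, 0, 0.34, 0, 1],
])

```text
time: 8.1
tool_pos: [0.6521, -0.1254, 0.0768]
tool_rot: [0.747, 0.664, 0.0, 0.0]
ft_force: [0.2, -0.8, -1.3]
width: 0.272
gripper_force: 29.9
```

Call:
drive_tool([
  [0, 0, 0.01, 0, 1],
  [0, 0, 0.02, 0, 1],
  [0, 0, 0.03, 0, 1],
  [0, 0, 0.04, 0, 1],
  [0, 0, 0.05, 0, 1],
  [0, 0, 0.05, 0, 1],
])

```text
time: 8.7
tool_pos: [0.6521, -0.1252, 0.0719]
tool_rot: [0.747, 0.664, 0.0, 0.0]
ft_force: [-0.3, 0.0, 1.9]
width: 0.272
gripper_force: 30.0
```

Call:
drive_tool([
  [0, 0, -0.03, 0, 1],
  [0.025, 0, -0.03, 0, 1],
  [0.025, 0, -0.03, 0, 1],
  [0.025, 0, -0.02, 0, 1],
  [0.025, 0, -0.01, 0, 1],
  [0.025, 0, 0.01, 0, 1],
  [0.025, 0, 0.02, 0, 1],
  [0.025, 0, 0.02, 0, 1],
])

```text
time: 9.5
tool_pos: [0.6526, -0.1224, 0.0698]
tool_rot: [0.747, 0.665, 0.0, 0.0]
ft_force: [-0.9, 1.7, 2.1]
width: 0.277
gripper_force: 30.0
```

Run:
```python
from h import *
to((.6521,-.1228,.0585),-6.6)
```

```text
t 9.5 pos [ 0.6526 -0.1224  0.0698] yaw_y -6.71 delta [-0.004 -0.004  0.113] roll -0.0006 F [-0.86  1.66  2.13] w 0.277 gf 29.999884888529778 q7 [-0.12  0.62  0.36  1.71 -0.27  0.85  0.23]
```

Call:
drive_tool([
  [0, 0, -0.02, 0, 1],
  [0.01, -0.008, -0.02, 0, 1],
  [0.01, -0.008, -0.01, 0, 1],
  [0.01, -0.008, 0, 0, 1],
  [0.01, -0.008, 0.01, 0, 1],
  [0.01, -0.008, 0.02, 0, 1],
  [0.01, -0.008, 0.02, 0, 1],
])

```text
time: 10.2
tool_pos: [0.6515, -0.1215, 0.0675]
tool_rot: [0.747, 0.664, 0.0, -0.0]
ft_force: [-1.6, 1.3, 2.2]
width: 0.274
gripper_force: 30.0
```

Run:
```python
from h import *
to((.6521,-.1228,.0585),-6.6)
d=grab('side','side5');grab('top','top5')
a=cv2.imread('pics/side5.png')[177:247,319:417];b=cv2.imread('pics/top5.png')[100:150,310:380]
cv2.imwrite('pics/c5.png',np.vstack([cv2.resize(x,(420,300),interpolation=cv2.INTER_CUBIC) for x in(a,b)]))
```

```text
t 10.2 pos [ 0.6515 -0.1215  0.0675] yaw_y -6.72 delta [-0.012  0.008  0.09 ] roll -0.0007 F [-1.57  1.31  2.23] w 0.274 gf 29.99961219727993 q7 [-0.12  0.62  0.36  1.72 -0.27  0.85  0.23]
```

View pics/c5.png

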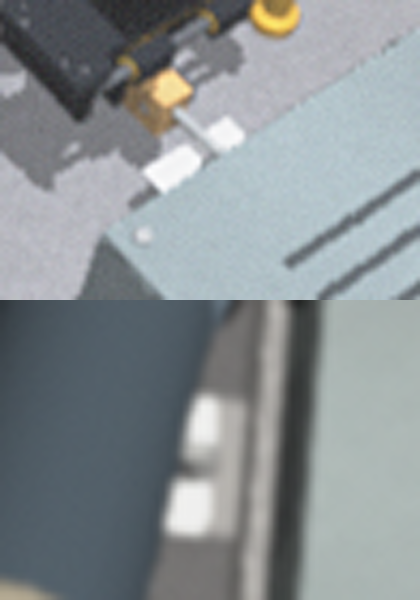

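The rod now runs over the middle of the lip, with its end at about (200,460) where the hole was. The side forces suggest the sleeve is in the hole and rubbing. I'll ease it over and go deeper.

Call:
drive_tool([
  [0.007, -0.01, -0.01, 0, 1],
  [0.007, -0.01, 0, 0, 1],
  [0.007, -0.01, 0.01, 0, 1],
  [0.007, -0.01, 0.02, 0, 1],
  [0.007, -0.01, 0.03, 0, 1],
  [0.007, -0.01, 0.04, 0, 1],
  [0.007, -0.01, 0.04, 0, 1],
])

```text
time: 11.0
tool_pos: [0.6507, -0.1206, 0.0634]
tool_rot: [0.747, 0.664, 0.0, -0.0]
ft_force: [0.1, 2.3, 1.6]
width: 0.274
gripper_force: 30.0
```

Run:
```python
from h import *
to((.6521,-.1228,.0585),-6.6)
```

```text
t 11.0 pos [ 0.6507 -0.1206  0.0634] yaw_y -6.72 delta [-0.02   0.017  0.049] roll -0.0006 F [0.11 2.32 1.63] w 0.274 gf 29.99925465323031 q7 [-0.12  0.63  0.35  1.72 -0.28  0.84  0.23]
```

Call:
drive_tool([
  [0.01, 0, 0.01, 0, 1],
  [0.01, 0, 0.02, 0, 1],
  [0.01, 0, 0.03, 0, 1],
  [0.01, 0, 0.04, 0, 1],
  [0.01, 0, 0.05, 0, 1],
  [0.01, 0, 0.05, 0, 1],
])

```text
time: 11.6
tool_pos: [0.6507, -0.12, 0.0584]
tool_rot: [0.747, 0.664, -0.0, -0.0]
ft_force: [0.4, 1.1, 1.6]
width: 0.272
gripper_force: 30.0
```

Run:
```python
from h import *
to((.6521,-.1228,.0585),-6.6)
for n in('side6',):
    d=grab('side',n);K,R,t=d['K'],d['R'],d['t'];v,u=np.mgrid[:384,:512];z=d['range_z']
    X=np.stack([(u-K[0,2])/K[0,0]*z,(v-K[1,2])/K[1,1]*z,z],-1).reshape(-1,3);W=(X-t)@R
    for a,b in((-.16,-.07),(-.215,-.165)):
        m=(W[:,2]>(.075 if b<-.1 else .085))&(W[:,2]<.11)&(abs(W[:,0]-.648)<(.008 if b<-.1 else .015))&(W[:,1]>a)&(W[:,1]<b)&(z.ravel()>0)
        P=W[m];P=P[np.argsort(P[:,1])];print(len(P));print(P[::max(1,len(P)//14)].round(4))
a=cv2.imread('pics/side6.png')[177:247,319:417]
cv2.imwrite('pics/c6.png',cv2.resize(a,(784,560),interpolation=cv2.INTER_CUBIC))
```

```text
t 11.6 pos [ 0.6507 -0.12    0.0584] yaw_y -6.73 delta [-0.026  0.018 -0.001] roll -0.0007 F [0.38 1.1  1.62] w 0.272 gf 29.99971894081682 q7 [-0.12  0.63  0.35  1.72 -0.28  0.83  0.24]
57
[[ 0.6551 -0.1593  0.0888]
 [ 0.6477 -0.1584  0.0902]
 [ 0.635  -0.1567  0.0864]
 [ 0.6562 -0.1552  0.0879]
 [ 0.6363 -0.1541  0.0917]
 [ 0.6502 -0.1526  0.0908]
 [ 0.6435 -0.1514  0.0912]
 [ 0.6536 -0.15    0.0893]
 [ 0.6392 -0.1481  0.0915]
 [ 0.6334 -0.1474  0.0869]
 [ 0.6427 -0.1455  0.09  ]
 [ 0.637  -0.1437  0.0888]
 [ 0.6489 -0.1433  0.0911]
 [ 0.6553 -0.1419  0.0882]
 [ 0.661  -0.1315  0.1086]]
14
[[ 0.6402 -0.2021  0.0908]
 [ 0.6418 -0.1918  0.0866]
 [ 0.6431 -0.1877  0.0854]
 [ 0.6424 -0.1844  0.0871]
 [ 0.6402 -0.1828  0.0874]
 [ 0.6445 -0.1799  0.0846]
 [ 0.6439 -0.1776  0.0825]
 [ 0.6406 -0.1764  0.0844]
 [ 0.6417 -0.175   0.0864]
 [ 0.6402 -0.174   0.0821]
 [ 0.6411 -0.1726  0.0842]
 [ 0.6444 -0.1701  0.0829]
 [ 0.6437 -0.1678  0.0811]
 [ 0.6451 -0.1662  0.0826]]
```

View pics/c6.png

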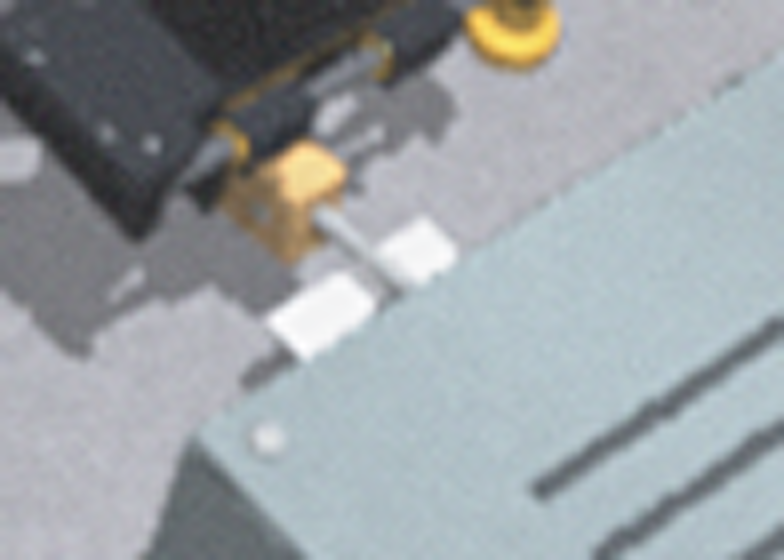

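The rod's slope shows the hook has pitched about 8° tip-up in the grip, so the tip is resting on the lip and not in the hole. I'll lift off, set the hook down flat on the bare bench to level it, and re-grip lower.

Call:
drive_tool([
  [0, 0, -0.2, 0, 1],
  [0, 0, -0.5, 0, 1],
  [0.3, 0, -0.6, 0, 1],
  [0.6, 0, -0.6, 0, 1],
  [0.9, 0, -0.6, 0, 1],
  [1, 0, -0.6, 0, 1],
  [1, 0, -0.6, 0, 1],
])

```text
time: 12.35
tool_pos: [0.6619, -0.0181, 0.1175]
tool_rot: [0.746, 0.666, -0.0, -0.001]
ft_force: [-0.0, -0.0, -2.0]
width: 0.27
gripper_force: 30.0
```

Call:
drive_tool([
  [0.1, 0, 0.2, 0, 1],
  [0.2, 0, 0.4, 0, 1],
  [0.2, 0, 0.7, 0, 1],
  [0.2, 0, 0.95, 0, 1],
  [0.2, 0, 0.95, 0, 1],
  [0.2, 0, 0.95, 0, 1],
])

```text
time: 12.95
tool_pos: [0.6645, -0.003, 0.0235]
tool_rot: [0.748, 0.663, -0.001, 0.0]
ft_force: [0.3, -0.3, -2.3]
width: 0.275
gripper_force: 30.0
```

Run:
```python
from h import *
to((.661,.015,.0085),-6.6)
```

```text
t 12.95 pos [ 0.6645 -0.003   0.0235] yaw_y -6.87 delta [ 0.175 -0.057  0.15 ] roll -0.0015 F [ 0.26 -0.25 -2.28] w 0.275 gf 29.999198047444224 q7 [-0.29  0.68  0.33  1.73 -0.29  0.78  0.06]
```

Call:
drive_tool([
  [0, 0, 0.05, 0, 1],
  [0, 0, 0.08, 0, 1],
  [0, 0, 0.1, 0, 1],
  [0, 0, 0.12, 0, 1],
  [0, 0, 0.14, 0, 1],
  [0, 0, 0.155, 0, 1],
  [0, 0, 0.165, 0, 1],
  [0, 0, 0.165, 0, 1],
])

```text
time: 13.75
tool_pos: [0.665, -0.0031, 0.0088]
tool_rot: [0.748, 0.664, -0.0, 0.001]
ft_force: [-2.5, -3.7, 6.2]
width: 0.269
gripper_force: 30.0
```

Call:
drive_tool([
  [0, 0, 0, 0, 0.6],
  [0, 0, 0, 0, 0.6],
  [0, 0, 0, 0, 0.6],
  [0, 0, 0, 0, 0.6],
  [0, 0, -0.01, 0, 0.6],
])

```text
time: 14.25
tool_pos: [0.6646, -0.0004, 0.0078]
tool_rot: [0.747, 0.665, -0.0, -0.0]
ft_force: [0.5, 0.3, -0.9]
width: 0.397
gripper_force: 0.0
```

Run:
```python
from h import *
to((.661,.015,.003),-6.6)
env.grab_frame('wrist')
d=grab('top','top7');K,R,t=d['K'],d['R'],d['t'];v,u=np.mgrid[:384,:512];z=d['range_z']
X=np.stack([(u-K[0,2])/K[0,0]*z,(v-K[1,2])/K[1,1]*z,z],-1).reshape(-1,3);W=(X-t)@R
m=(W[:,2]>.008)&(W[:,2]<.03)&(abs(W[:,0]-.655)<.03)&(W[:,1]<-.03)&(W[:,1]>-.12)&(z.ravel()>0)
P=np.c_[u.ravel()[m],v.ravel()[m],W[m].round(4)];print(P[np.argsort(P[:,3])].tolist()[:30])
g=cv2.cvtColor(d['frame'],cv2.COLOR_RGB2GRAY);np.set_printoptions(linewidth=250)
if m.sum():
  a,b=int(np.median(P[:,0])),int(np.median(P[:,1]));print(a,b);print(g[b-10:b+11,a-12:a+20])
print('hole');print(load('top0')['frame'][118:138,330:354,1])
```

```text
t 14.25 pos [ 6.646e-01 -4.000e-04  7.800e-03] yaw_y -6.71 delta [ 0.149 -0.054  0.048] roll -0.0006 F [ 0.48  0.26 -0.92] w 0.397 gf 0.0 q7 [-0.28  0.7   0.32  1.74 -0.3   0.75  0.07]
[[311.0, 125.0, 0.6644, -0.1167, 0.0106], [306.0, 125.0, 0.6649, -0.1012, 0.009], [306.0, 128.0, 0.6554, -0.1011, 0.0081], [304.0, 128.0, 0.6541, -0.0943, 0.0126], [304.0, 129.0, 0.6502, -0.094, 0.0151], [304.0, 127.0, 0.656, -0.0939, 0.0175], [303.0, 120.0, 0.6813, -0.0921, 0.0082], [303.0, 128.0, 0.6535, -0.091, 0.0149], [303.0, 126.0, 0.6596, -0.0909, 0.0161], [303.0, 129.0, 0.6504, -0.0909, 0.0147], [303.0, 130.0, 0.6471, -0.0909, 0.0147], [303.0, 127.0, 0.6543, -0.0901, 0.0237], [302.0, 130.0, 0.6474, -0.0879, 0.0137], [302.0, 129.0, 0.6496, -0.0875, 0.0175], [302.0, 126.0, 0.6581, -0.0873, 0.0214], [302.0, 125.0, 0.6613, -0.0873, 0.0215], [302.0, 128.0, 0.6509, -0.0869, 0.0243], [302.0, 127.0, 0.6536, -0.0867, 0.0262], [301.0, 130.0, 0.646, -0.0842, 0.0187], [301.0, 128.0, 0.6512, -0.0839, 0.0233], [301.0, 129.0, 0.6483, -0.0839, 0.0223], [301.0, 127.0, 0.6539, -0.0837, 0.0248], [301.0, 126.0, 0.
[... 4353 characters left out ...]
8 161]
 [107 124 164 210 228 231 231 231 231 229 226 224 225 226 219 189 169 167 164 148 118 124 155 164]
 [106 119 158 210 228 231 231 231 231 231 231 231 231 230 222 191 169 166 163 145 114 124 156 164]
 [106 116 159 213 229 231 231 231 231 231 231 231 232 230 221 190 170 166 160 141 111 121 153 159]
 [106 118 165 220 231 232 231 231 231 231 231 231 231 230 221 190 170 165 159 137 109 119 153 159]
 [105 122 172 222 231 231 231 231 231 231 231 232 232 230 220 188 170 166 158 134 110 125 158 165]
 [107 123 172 220 229 228 229 229 230 230 231 232 231 227 212 182 169 165 156 130 109 129 161 167]
 [108 120 155 194 209 212 216 218 221 224 227 228 227 219 193 171 165 163 153 126 107 130 161 164]]
```

Run:
```python
from h import *
d=load('top0')
print('hole',world(d,341.3,126.9,.065))
d=load('top7');print('rod end',world(d,302.4,126.2,.026),'rod mid',world(d,293,125.4,.026),world(d,300,126.1,.026))
def prof(d,zt,tag):
    K,R,t=d['K'],d['R'],d['t'];v,u=np.mgrid[:384,:512];z=d['range_z']
    X=np.stack([(u-K[0,2])/K[0,0]*z,(v-K[1,2])/K[1,1]*z,z],-1).reshape(-1,3);W=(X-t)@R
    m=((abs(W[:,2]-zt)<.003)&(u.ravel()>190)&(u.ravel()<330)&(v.ravel()<262))
    P=W[m];uv=np.c_[u.ravel()[m],v.ravel()[m]]
    print(tag,len(P),'umin/max',uv.min(0),uv.max(0))
    for vv in range(uv[:,1].min(),uv[:,1].max()+1,12):
        q=uv[:,1]==vv
        if q.sum(): print(vv,uv[q,0].min(),uv[q,0].max(),P[q].mean(0).round(4))
prof(load('w1'),.039,'w1');prof(load('w2'),.039,'w2')
s=env.get_state();print(s['tool_pos'])
prof(grab('wrist','w8'),.036,'now')
```

```text
hole [ 0.64323059 -0.20152911  0.065     ]
rod end [ 0.65618633 -0.08801369  0.026     ] rod mid [ 0.65870019 -0.05884966  0.026     ] [ 0.65649484 -0.08056318  0.026     ]
w1 1518 umin/max [247 160] [268 232]
160 250 266 [0.4697 0.2932 0.0367]
172 247 268 [0.4741 0.281  0.0386]
184 247 268 [0.4791 0.2683 0.039 ]
196 247 268 [0.4844 0.2554 0.0389]
208 248 267 [0.4896 0.2422 0.0392]
220 248 267 [0.4951 0.2286 0.039 ]
232 250 265 [0.5008 0.2143 0.0381]
w2 4155 umin/max [234 164] [279 261]
164 246 273 [0.4702 0.2937 0.0363]
176 235 279 [0.4717 0.288  0.0389]
188 235 278 [0.4738 0.2818 0.039 ]
200 235 278 [0.4763 0.2756 0.039 ]
212 236 277 [0.4789 0.2692 0.0391]
224 236 278 [0.4818 0.2628 0.0389]
236 237 278 [0.4847 0.2562 0.0389]
248 237 278 [0.4874 0.2494 0.0389]
260 237 277 [0.4899 0.2422 0.0389]
[ 6.64817240e-01 -6.12098290e-04  8.05143871e-03]
now 4349 umin/max [192 183] [317 261]
183 244 275 [0.6727 0.0413 0.0334]
195 230 282 [0.6695 0.0369 0.0359]
207 229 282 [0.6686 0.0314 0.036 ]
219 230 281 [0.668  0.0258 0.036 ]
231 230 281 [0.6671 0.02   0.0359]
243 230 281 [0.6666 0.014  0.0358]
255 204 305 [0.6657 0.0084 0.0365]
```

Call:
drive_tool([
  [-0.1, 0, 0, 0, 0.6],
  [-0.18, 0, 0.02, 0, 0.6],
  [-0.18, 0, 0.04, 0, 0.6],
  [-0.18, 0, 0.04, 0, 0.6],
  [-0.18, 0, 0.04, 0, 1],
  [-0.18, 0, 0.04, 0, 1],
  [-0.18, 0, 0.04, 0, 1],
  [-0.18, 0, 0.04, 0, 1],
])

```text
time: 15.2
tool_pos: [0.6628, -0.0181, 0.004]
tool_rot: [0.747, 0.665, 0.0, -0.0]
ft_force: [-0.1, 0.5, -1.2]
width: 0.272
gripper_force: 30.0
```

Call:
drive_tool([
  [0, 0, 0, 0, 1],
  [0, 0, 0, 0, 1],
  [0, 0, 0, 0, 1],
  [0, 0, 0, 0, 1],
])

```text
time: 15.6
tool_pos: [0.6626, -0.0184, 0.004]
tool_rot: [0.747, 0.664, 0.0, -0.0]
ft_force: [-0.4, 0.7, -0.6]
width: 0.276
gripper_force: 30.0
```

Run:
```python
from h import *
to((.651,-.135,.095),-6.6)
d=grab('wrist','w9')
K,R,t=d['K'],d['R'],d['t'];v,u=np.mgrid[:384,:512];z=d['range_z']
X=np.stack([(u-K[0,2])/K[0,0]*z,(v-K[1,2])/K[1,1]*z,z],-1).reshape(-1,3);W=(X-t)@R
m=((W[:,2]>.02)&(W[:,2]<.045)&(u.ravel()==256)&(v.ravel()<262));print(np.c_[v.ravel()[m],W[m].round(4)][::6].tolist())
```

```text
t 15.6 pos [ 0.6626 -0.0184  0.004 ] yaw_y -6.72 delta [-1.171  0.021 -0.91 ] roll -0.0007 F [-0.45  0.72 -0.57] w 0.276 gf 29.998303083702922 q7 [-0.25  0.71  0.32  1.74 -0.3   0.74  0.1 ]
[[141.0, 0.6698, 0.0411, 0.0225], [147.0, 0.6697, 0.0402, 0.0337], [153.0, 0.6695, 0.0384, 0.0371], [159.0, 0.6692, 0.0358, 0.0365], [165.0, 0.6689, 0.0332, 0.0359], [171.0, 0.6686, 0.0308, 0.0362], [178.0, 0.6682, 0.0278, 0.0363], [184.0, 0.6679, 0.0251, 0.0359], [190.0, 0.6676, 0.0227, 0.0365], [196.0, 0.6673, 0.0201, 0.0366], [202.0, 0.667, 0.0174, 0.0364], [208.0, 0.6667, 0.0146, 0.036], [214.0, 0.6664, 0.0117, 0.0355], [220.0, 0.666, 0.0089, 0.0356], [226.0, 0.6657, 0.0061, 0.0354], [232.0, 0.6654, 0.0038, 0.0367], [238.0, 0.6651, 0.0006, 0.0359], [244.0, 0.6648, -0.0021, 0.0363], [250.0, 0.6644, -0.0049, 0.0365], [256.0, 0.6641, -0.0081, 0.036]]
```

Call:
drive_tool([
  [0, 0, -0.3, 0, 1],
  [0, 0, -0.6, 0, 1],
  [-0.1, 0, -0.9, 0, 1],
  [-0.4, 0.02, -0.9, 0, 1],
  [-0.7, 0.02, -0.9, 0, 1],
  [-0.9, 0.02, -0.9, 0, 1],
  [-1, 0.02, -0.9, 0, 1],
  [-1, 0.02, -0.9, 0, 1],
])

```text
time: 16.45
tool_pos: [0.6521, -0.1202, 0.0938]
tool_rot: [0.748, 0.663, -0.001, 0.0]
ft_force: [-0.7, 0.8, -1.6]
width: 0.271
gripper_force: 30.0
```

Call:
drive_tool([
  [-0.08, 0, 0, 0, 1],
  [-0.16, 0, 0.1, 0, 1],
  [-0.16, 0, 0.2, 0, 1],
  [-0.16, 0, 0.2, 0, 1],
  [-0.16, 0, 0.2, 0, 1],
  [-0.16, 0, 0.2, 0, 1],
  [-0.16, 0, 0.2, 0, 1],
])

```text
time: 17.15
tool_pos: [0.6514, -0.1337, 0.0743]
tool_rot: [0.747, 0.665, 0.0, 0.0]
ft_force: [-0.6, 0.2, -1.5]
width: 0.273
gripper_force: 30.0
```

Run:
```python
from h import *
to((.6511,-.134,.066),-6.7)
grab('top','top10');to((.6511,-.134,.066),-6.7)
d=grab('top','top11');np.set_printoptions(linewidth=250)
X=np.array([.6432,-.2015,.0715+.026]);print(proj(d,X),proj(d,(.6432,-.2015,.065)))
print(d['frame'][112:138,326:356,1])
```

```text
t 17.15 pos [ 0.6514 -0.1337  0.0743] yaw_y -6.7 delta [-0.003 -0.002  0.083] roll -0.0 F [-0.57  0.18 -1.47] w 0.273 gf 29.998319372534752 q7 [-0.11  0.62  0.36  1.71 -0.27  0.86  0.25]
t 17.2 pos [ 0.6513 -0.1339  0.0744] yaw_y -6.71 delta [-0.002 -0.002  0.084] roll -0.0001 F [-0.25  0.98 -1.18] w 0.27 gf 29.998287367634475 q7 [-0.11  0.62  0.36  1.71 -0.27  0.86  0.25]
[343.28491832 123.92661472] [341.29064761 126.90981968]
[[ 93  95  95  96  95  95  96  97  97  96  97  96  96  95  95  93  92  90  89  87  83  81  84  96 102  98 101 131 167 175]
 [ 92  94  94  95  96  96  96  97  97  97  96  95  96  96  95  93  93  90  89  86  82  80  86 101 102  98 103 133 169 175]
 [ 94  95  96  96  96  96  97  97  96  96  98  96  96  94  94  93  92  91  88  85  82  81  90 103 104  98 104 135 167 171]
 [ 94  95  95  97  96  96  95  97  97  96  96  96  95  94  93  92  91  90  87  85  81  85 100 112 109 100 108 138 165 169]
 [ 95  95  96  96  96  97  97  97  97  97  96  94  94  95  93  92  90  88  87  83  82  96 120 132 125 109 114 141 165 167]
 [ 95  94  95  96  96  97  97  96  96  96  96  95  95
[... 1830 characters left out ...]
 94  93  91  90  88  86  82  92 136 179 186 182 179 174 156 124 133 168 175 161 119]
 [ 96  98  98  96  97  97  98  96  95  94  93  91  90  87  85  82  97 151 196 194 182 180 172 151 119 129 163 171 158 117]
 [ 97  98  97  97  96  96  97  96  96  93  92  91  90  87  84  83 108 168 210 200 182 178 171 147 117 129 164 172 157 114]
 [ 97  97  97  97  97  97  96  96  93  93  92  91  88  85  83  88 125 185 216 201 183 178 170 144 118 134 169 177 158 111]
 [ 97  98  97  97  97  95  96  94  93  92  92  90  87  86  82  92 139 195 212 195 182 178 168 140 117 138 173 181 157 107]
 [ 97  97  97  97  96  96  95  96  93  92  90  90  86  84  82  95 146 193 197 184 178 176 164 135 116 139 173 177 152 104]]
```

Call:
drive_tool([
  [-0.002, -0.002, 0.02, 0, 1],
  [-0.002, -0.002, 0.04, 0, 1],
  [-0.002, -0.002, 0.05, 0, 1],
  [-0.002, -0.002, 0.06, 0, 1],
  [-0.002, -0.002, 0.07, 0, 1],
  [-0.002, -0.002, 0.075, 0, 1],
  [-0.002, -0.002, 0.075, 0, 1],
])

```text
time: 17.95
tool_pos: [0.6507, -0.1342, 0.0664]
tool_rot: [0.747, 0.664, -0.0, -0.0]
ft_force: [0.7, -0.8, -1.9]
width: 0.271
gripper_force: 30.0
```

Call:
drive_tool([
  [0, 0, 0.015, 0, 1],
  [0, 0, 0.03, 0, 1],
  [0, 0, 0.045, 0, 1],
  [0, 0, 0.06, 0, 1],
  [0, 0, 0.075, 0, 1],
  [0, 0, 0.09, 0, 1],
  [0, 0, 0.09, 0, 1],
])

```text
time: 18.65
tool_pos: [0.6506, -0.1342, 0.0572]
tool_rot: [0.747, 0.664, -0.0, -0.0]
ft_force: [-0.5, -0.6, -0.6]
width: 0.272
gripper_force: 30.0
```

Call:
drive_tool([
  [0, 0, 0.02, 0, 1],
  [0.02, 0, 0.02, 0, 1],
  [0.06, 0, 0.02, 0, 1],
  [0.1, 0, 0.02, 0, 1],
  [0.14, 0, 0.02, 0, 1],
  [0.18, 0, 0.02, 0, 1],
  [0.22, 0, 0.02, 0, 1],
  [0.26, 0, 0.02, 0, 1],
])

```text
time: 19.45
tool_pos: [0.6533, -0.1111, 0.0553]
tool_rot: [0.748, 0.664, -0.001, 0.001]
ft_force: [0.7, -6.1, -4.4]
width: 0.277
gripper_force: 30.0
```

Run:
```python
from h import *
to((.6511,-.134,.055),-6.7)
d=grab('top','top12');K,R,t=d['K'],d['R'],d['t'];v,u=np.mgrid[:384,:512];z=d['range_z']
X=np.stack([(u-K[0,2])/K[0,0]*z,(v-K[1,2])/K[1,1]*z,z],-1).reshape(-1,3);W=(X-t)@R
f=d['frame'].reshape(-1,3).min(1)
def lip():
  m=(abs(W[:,2]-.065)<.008)&(f>200)&(abs(W[:,0]-.645)<.05);print('white lip',m.sum(),W[m].min(0).round(4),W[m].max(0).round(4))
lip()
```

```text
t 19.45 pos [ 0.6533 -0.1111  0.0553] yaw_y -6.83 delta [-0.23   0.006  0.004] roll -0.0007 F [ 0.66 -6.14 -4.41] w 0.277 gf 29.9982328992337 q7 [-0.14  0.64  0.35  1.72 -0.28  0.83  0.22]
white lip 118 [ 0.6104 -0.2019  0.0593] [ 0.6781 -0.1752  0.073 ]
```

Call:
drive_tool([
  [0.04, 0, 0, 0, 1],
  [0.08, 0, 0, 0, 1],
  [0.12, 0, 0, 0, 1],
  [0.16, 0, 0, 0, 1],
  [0.2, 0, 0, 0, 1],
  [0.24, 0, 0, 0, 1],
  [0.28, 0, 0, 0, 1],
  [0.32, 0, 0, 0, 1],
])

```text
time: 20.3
tool_pos: [0.657, -0.0789, 0.0554]
tool_rot: [0.748, 0.664, -0.001, 0.001]
ft_force: [-0.1, -4.5, -3.3]
width: 0.273
gripper_force: 30.0
```

Run:
```python
from h import *
to((.6511,-.134,.055),-6.7)
for n in('top','side'):
  d=grab(n,n+'13');K,R,t=d['K'],d['R'],d['t'];v,u=np.mgrid[:384,:512];z=d['range_z']
  X=np.stack([(u-K[0,2])/K[0,0]*z,(v-K[1,2])/K[1,1]*z,z],-1).reshape(-1,3);W=(X-t)@R
  f=d['frame'].reshape(-1,3).min(1)
  m=(abs(W[:,2]-.065)<.008)&(f>190)&(abs(W[:,0]-.645)<.05);print('white lip',m.sum(),W[m].min(0).round(4),W[m].max(0).round(4))
  if n=='side':
    m=(W[:,2]>.075)&(W[:,2]<.095)&(abs(W[:,0]-.648)<.008)&(W[:,1]>-.165)&(W[:,1]<-.10)
    P=W[m];P=P[np.argsort(P[:,1])];print(P[::max(1,len(P)//12)].round(4))
```

```text
t 20.3 pos [ 0.657  -0.0789  0.0554] yaw_y -6.82 delta [-0.554  0.007  0.005] roll -0.0007 F [-0.07 -4.48 -3.26] w 0.273 gf 29.998363768681884 q7 [-0.19  0.64  0.35  1.72 -0.28  0.83  0.17]
white lip 198 [ 0.5977 -0.1905  0.0573] [ 0.691  -0.1391  0.071 ]
white lip 322 [ 0.5952 -0.1946  0.0572] [ 0.6947 -0.1124  0.073 ]
[[ 0.6475 -0.1477  0.0784]
 [ 0.6491 -0.1432  0.0768]
 [ 0.6502 -0.139   0.0758]
 [ 0.6494 -0.1356  0.0775]
 [ 0.651  -0.1311  0.0758]
 [ 0.6469 -0.1238  0.0765]
 [ 0.6453 -0.1181  0.0765]
 [ 0.6517 -0.1119  0.078 ]
 [ 0.6521 -0.1079  0.0781]
 [ 0.6507 -0.1049  0.0808]
 [ 0.6451 -0.1039  0.0756]
 [ 0.6456 -0.1028  0.0786]
 [ 0.6416 -0.1021  0.0815]
 [ 0.6463 -0.1006  0.0849]]
```

The tray follows: the lip front is now near y = -0.12 and the rod is level. Continuing.

Call:
drive_tool([
  [0.04, 0, 0, 0, 1],
  [0.08, 0, 0, 0, 1],
  [0.12, 0, 0, 0, 1],
  [0.16, 0, 0, 0, 1],
  [0.2, 0, 0, 0, 1],
  [0.24, 0, 0, 0, 1],
  [0.28, 0, 0, 0, 1],
  [0.32, 0, 0, 0, 1],
])

```text
time: 21.2
tool_pos: [0.6607, -0.0466, 0.0554]
tool_rot: [0.748, 0.664, -0.001, 0.0]
ft_force: [-1.8, -6.2, -3.2]
width: 0.275
gripper_force: 30.0
```

Call:
drive_tool([
  [0.02, 0, 0, 0, 1],
  [0.04, 0, 0, 0, 1],
  [0.06, 0, 0, 0, 1],
  [0.07, 0, 0, 0, 1],
])

```text
time: 21.6
tool_pos: [0.6616, -0.0389, 0.0554]
tool_rot: [0.748, 0.664, -0.001, -0.0]
ft_force: [-1.4, -6.1, -2.2]
width: 0.274
gripper_force: 30.0
```

Call:
drive_tool([
  [0.01, 0, 0, 0, 1],
  [0.02, 0, 0, 0, 1],
  [0.03, 0, 0, 0, 1],
  [0.04, 0, 0, 0, 1],
  [0.05, 0, 0, 0, 1],
])

```text
time: 22.1
tool_pos: [0.6622, -0.034, 0.0554]
tool_rot: [0.748, 0.664, -0.001, -0.0]
ft_force: [-1.1, -4.4, -3.3]
width: 0.274
gripper_force: 30.0
```

Call:
drive_tool([
  [0.01, 0, 0, 0, 1],
  [0.02, 0, 0, 0, 1],
  [0.03, 0, 0, 0, 1],
  [0.04, 0, 0, 0, 1],
])

```text
time: 22.5
tool_pos: [0.6626, -0.03, 0.0554]
tool_rot: [0.748, 0.664, -0.001, -0.0]
ft_force: [-1.9, -4.5, -2.6]
width: 0.273
gripper_force: 30.0
```

Call:
drive_tool([
  [0.01, 0, 0, 0, 1],
  [0.02, 0, 0, 0, 1],
  [0.03, 0, 0, 0, 1],
  [0.04, 0, 0, 0, 1],
])

```text
time: 22.9
tool_pos: [0.6631, -0.0261, 0.0554]
tool_rot: [0.748, 0.664, -0.001, -0.0]
ft_force: [-1.2, -5.3, -3.0]
width: 0.275
gripper_force: 30.0
```

Call:
drive_tool([
  [0.01, 0, 0, 0, 1],
  [0.02, 0, 0, 0, 1],
  [0.03, 0, 0, 0, 1],
])

```text
time: 23.2
tool_pos: [0.6633, -0.0245, 0.0553]
tool_rot: [0.748, 0.664, -0.001, 0.001]
ft_force: [-1.5, -7.7, -3.5]
width: 0.279
gripper_force: 30.0
```

Call:
drive_tool([
  [0.01, 0, 0, 0, 1],
  [0.01, 0, 0, 0, 1],
])

```text
time: 23.4
tool_pos: [0.6633, -0.0244, 0.0553]
tool_rot: [0.748, 0.664, -0.002, 0.001]
ft_force: [-2.2, -8.4, -2.2]
width: 0.271
gripper_force: 30.0
```

Call:
drive_tool([
  [0.005, 0, 0, 0, 1],
  [0.01, 0, 0, 0, 1],
  [0.01, 0, 0, 0, 1],
])

```text
time: 23.7
tool_pos: [0.6633, -0.0244, 0.0552]
tool_rot: [0.748, 0.663, -0.002, 0.001]
ft_force: [-1.1, -9.1, -3.3]
width: 0.275
gripper_force: 30.0
```

Call:
drive_tool([
  [0.01, 0, 0, 0, 1],
  [0.02, 0, 0, 0, 1],
  [0.03, 0, 0, 0, 1],
  [0.03, 0, 0, 0, 1],
])

```text
time: 24.1
tool_pos: [0.6634, -0.0241, 0.0551]
tool_rot: [0.749, 0.663, -0.003, 0.002]
ft_force: [-0.4, -13.5, -4.7]
width: 0.277
gripper_force: 30.0
```

Call:
drive_tool([
  [0.01, 0, 0, 0, 1],
  [0.02, 0, 0, 0, 1],
  [0.02, 0, 0, 0, 1],
])

```text
time: 24.4
tool_pos: [0.6635, -0.024, 0.055]
tool_rot: [0.749, 0.662, -0.004, 0.003]
ft_force: [-1.3, -15.8, -5.1]
width: 0.275
gripper_force: 30.0
```

Run:
```python
from h import *
to((.6511,-.134,.055),-6.7)
d=grab('side','side14');K,R,t=d['K'],d['R'],d['t'];v,u=np.mgrid[:384,:512];z=d['range_z']
X=np.stack([(u-K[0,2])/K[0,0]*z,(v-K[1,2])/K[1,1]*z,z],-1).reshape(-1,3);W=(X-t)@R
m=(W[:,2]>.072)&(W[:,2]<.1)&(abs(W[:,0]-.655)<.012)&(W[:,1]>-.11)&(W[:,1]<-.045)
P=W[m];P=P[np.argsort(P[:,1])];print(len(P),P[::max(1,len(P)//14)].round(4))
f=d['frame'].reshape(-1,3).min(1)
m=(abs(W[:,2]-.065)<.008)&(f>190)&(abs(W[:,0]-.65)<.05);print('white lip',m.sum(),W[m].min(0).round(4),W[m].max(0).round(4))
a=cv2.imread('pics/side14.png')[140:240,280:400]
cv2.imwrite('pics/c14.png',cv2.resize(a,(720,600),interpolation=cv2.INTER_CUBIC))
```

```text
t 24.4 pos [ 0.6635 -0.024   0.055 ] yaw_y -7.02 delta [-1.107  0.011  0.011] roll -0.0018 F [ -1.31 -15.81  -5.09] w 0.275 gf 29.99833131674677 q7 [-0.28  0.64  0.36  1.72 -0.27  0.83  0.08]
72 [[ 0.6501 -0.0964  0.0724]
 [ 0.6539 -0.0917  0.0781]
 [ 0.6505 -0.0877  0.077 ]
 [ 0.6494 -0.0815  0.0762]
 [ 0.6526 -0.0757  0.0721]
 [ 0.6521 -0.0713  0.0772]
 [ 0.6572 -0.0635  0.0741]
 [ 0.6581 -0.0582  0.0773]
 [ 0.6551 -0.0538  0.0754]
 [ 0.6524 -0.0516  0.0801]
 [ 0.659  -0.0514  0.0879]
 [ 0.6488 -0.05    0.0862]
 [ 0.656  -0.0485  0.0786]
 [ 0.645  -0.0476  0.0779]
 [ 0.6608 -0.0455  0.0898]]
white lip 300 [ 0.601  -0.1903  0.0571] [ 0.6966 -0.0666  0.073 ]
```

View pics/c14.png

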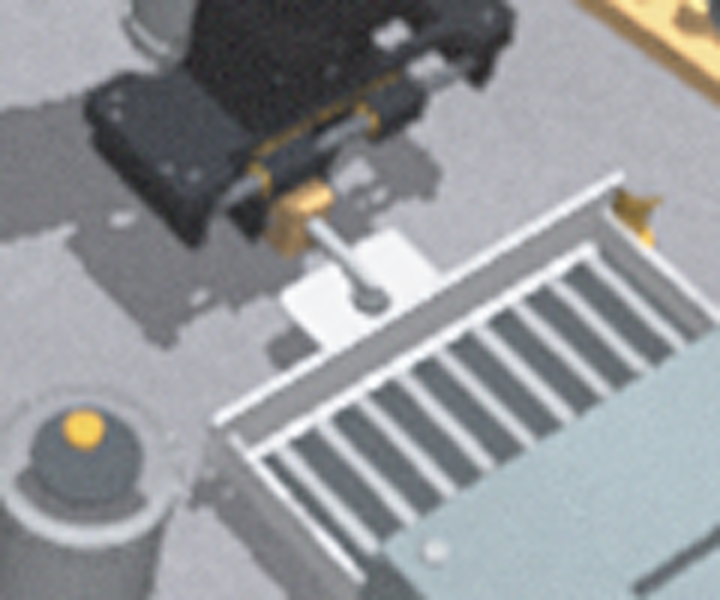

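The picture shows the tray fully drawn out, with the rod end in the hole at (372,293) and the rod level. I'll relax the pull, unhook and carry the hook back.

Call:
drive_tool([
  [-0.03, 0, 0, 0, 1],
  [-0.06, 0, 0, 0, 1],
  [-0.09, 0, 0, 0, 1],
  [-0.095, 0, 0, 0, 1],
  [-0.095, 0, 0, 0, 1],
])

```text
time: 24.95
tool_pos: [0.6633, -0.0245, 0.0554]
tool_rot: [0.747, 0.664, -0.0, -0.0]
ft_force: [-1.5, -4.6, -2.1]
width: 0.276
gripper_force: 30.0
```

Call:
drive_tool([
  [0, 0, -0.03, 0, 1],
  [0, 0, -0.08, 0, 1],
  [0, 0, -0.14, 0, 1],
  [0, 0, -0.2, 0, 1],
  [0, 0, -0.25, 0, 1],
  [0, 0, -0.25, 0, 1],
])

```text
time: 25.55
tool_pos: [0.6652, -0.0231, 0.0822]
tool_rot: [0.747, 0.665, 0.002, 0.001]
ft_force: [0.5, 0.0, -1.7]
width: 0.275
gripper_force: 30.0
```

Run:
```python
from h import *
to((.492,.2357,.15),21.5)
```

```text
t 25.55 pos [ 0.6652 -0.0231  0.0822] yaw_y -6.65 delta [ 2.371 -2.018 -0.68 ] roll -0.1564 F [ 0.52  0.03 -1.65] w 0.275 gf 29.998305486515164 q7 [-0.28  0.61  0.36  1.7  -0.27  0.87  0.08]
```

Call:
drive_tool([
  [0, 0, -0.3, 0, 1],
  [0.2, -0.1, -0.68, 0, 1],
  [0.5, -0.4, -0.68, 0, 1],
  [0.79, -0.67, -0.68, 0, 1],
  [0.79, -0.67, -0.68, 0, 1],
])

```text
time: 26.05
tool_pos: [0.6032, 0.0695, 0.1484]
tool_rot: [0.744, 0.668, 0.001, -0.003]
ft_force: [0.9, -0.0, -3.1]
width: 0.27
gripper_force: 30.0
```

Call:
drive_tool([
  [0.3, -0.25, 0, 0, 1],
  [0.6, -0.5, 0, 0, 1],
  [0.79, -0.67, 0, 0, 1],
  [0.79, -0.67, 0, 0, 1],
])

```text
time: 26.45
tool_pos: [0.5468, 0.1532, 0.1484]
tool_rot: [0.745, 0.667, 0.0, -0.002]
ft_force: [0.3, -0.1, -1.5]
width: 0.272
gripper_force: 30.0
```

Call:
drive_tool([
  [0.3, -0.25, 0, -0.03, 1],
  [0.6, -0.5, 0, -0.06, 1],
  [0.79, -0.67, 0, -0.09, 1],
  [0.79, -0.67, 0, -0.12, 1],
  [0.79, -0.67, 0, -0.15, 1],
  [0.79, -0.67, 0, -0.156, 1],
  [0.79, -0.67, 0, -0.156, 1],
])

```text
time: 27.15
tool_pos: [0.4926, 0.2338, 0.1487]
tool_rot: [0.565, 0.825, 0.0, 0.0]
ft_force: [-0.6, 0.6, -2.4]
width: 0.277
gripper_force: 30.0
```

Run:
```python
from h import *
to((.4925,.2365,.009),21.5)
```

```text
t 27.15 pos [0.4926 0.2338 0.1487] yaw_y 21.19 delta [0.025 0.008 1.397] roll -0.0017 F [-0.58  0.57 -2.36] w 0.277 gf 29.99794678296894 q7 [-0.71  0.34  0.24  1.93 -0.1   0.88 -0.05]
```

Call:
drive_tool([
  [0.02, 0.01, 0.4, 0, 1],
  [0.02, 0.01, 0.8, 0, 1],
  [0.02, 0.01, 1, 0, 1],
  [0.02, 0.01, 1, 0, 1],
])

```text
time: 27.55
tool_pos: [0.4903, 0.2351, 0.0457]
tool_rot: [0.565, 0.825, -0.003, -0.001]
ft_force: [-0.3, -0.2, -1.4]
width: 0.273
gripper_force: 30.0
```

Call:
drive_tool([
  [0, 0, 0.2, 0, 1],
  [0, 0, 0.33, 0, 1],
  [0, 0, 0.36, 0, 1],
  [0, 0, 0.39, 0, 1],
  [0, 0, 0.41, 0, 1],
  [0, 0, 0.415, 0, 1],
  [0, 0, 0.415, 0, 1],
])

```text
time: 28.25
tool_pos: [0.4924, 0.2369, 0.0075]
tool_rot: [0.564, 0.826, 0.0, 0.0]
ft_force: [-0.4, -0.1, -1.8]
width: 0.275
gripper_force: 30.0
```

Call:
drive_tool([
  [0, 0, 0.005, 0, 1],
  [0, 0, 0.01, 0, 1],
  [0, 0, 0.01, 0, 0.3],
  [0, 0, 0.01, 0, 0.3],
  [0, 0, 0.01, 0, 0.3],
  [0, 0, 0.01, 0, 0.3],
  [0, 0, 0.01, 0, 0.3],
  [0, 0, 0.01, 0, 0.3],
])

```text
time: 29.05
tool_pos: [0.4921, 0.2367, 0.006]
tool_rot: [0.564, 0.826, 0.0, -0.0]
ft_force: [-0.6, -0.1, -0.5]
width: 0.676
gripper_force: 0.0
```

Call:
drive_tool([
  [0, 0, 0, 0, 0.3],
  [0, 0, -0.15, 0, 0.3],
  [0, 0, -0.5, 0, 0.3],
  [0, 0, -1, 0, 0.3],
  [0, 0, -1, 0, 0.3],
  [0, 0, -1, 0, 0.3],
])

```text
time: 29.65
tool_pos: [0.4927, 0.2371, 0.1072]
tool_rot: [0.564, 0.826, 0.001, 0.0]
ft_force: [-1.0, 0.2, -1.0]
width: 0.699
gripper_force: 0.0
```

Call:
drive_tool([
  [0, 0, -0.4, 0, 0.3],
  [0.3, 0, -0.8, 0, 0.3],
  [0.3, 0, -0.8, 0, 0.3],
  [0.3, 0, -0.8, 0, 0.3],
])

```text
time: 30.05
tool_pos: [0.4804, 0.2651, 0.1853]
tool_rot: [0.563, 0.826, -0.0, -0.0]
ft_force: [-0.6, -0.1, -0.5]
width: 0.699
gripper_force: 0.0
```

Run:
```python
from h import *
to((.4925,.2365,.009),21.5)
d=grab('wrist','w15');K,R,t=d['K'],d['R'],d['t'];v,u=np.mgrid[:384,:512];z=d['range_z']
X=np.stack([(u-K[0,2])/K[0,0]*z,(v-K[1,2])/K[1,1]*z,z],-1).reshape(-1,3);W=(X-t)@R
f=d['frame'].astype(int).reshape(-1,3)
m=(W[:,2]>.03)&(W[:,2]<.06)&(f[:,0]>f[:,2]+40)&(abs(W[:,0]-.486)<.06)&(abs(W[:,1]-.25)<.08)
P=W[m];print(m.sum(),P.mean(0),P[:,2].min(),P[:,2].max(),cv2.minAreaRect((P[:,:2]*1000).astype(np.float32)))
A=np.c_[P[:,:2],np.ones(len(P))];print('slope',np.linalg.lstsq(A,P[:,2],rcond=None)[0])
m=(W[:,2]>.022)&(W[:,2]<.033)&(abs(W[:,0]-.515)<.012)&(abs(W[:,1]-.18)<.02);print('tip area',m.sum(),W[m].mean(0) if m.sum() else '')
d=grab('side','side15');K,R,t=d['K'],d['R'],d['t'];z=d['range_z']
X=np.stack([(u-K[0,2])/K[0,0]*z,(v-K[1,2])/K[1,1]*z,z],-1).reshape(-1,3);W=(X-t)@R
f=d['frame'].reshape(-1,3).min(1)
m=(abs(W[:,2]-.065)<.008)&(f>190)&(abs(W[:,0]-.65)<.06);print('white lip',m.sum(),W[m].min(0).round(4),W[m].max(0).round(4))
```

```text
t 30.05 pos [0.4804 0.2651 0.1853] yaw_y 21.46 delta [-0.31   0.01   1.763] roll -0.0002 F [-0.55 -0.08 -0.51] w 0.699 gf 0.0 q7 [-0.78  0.3   0.24  1.89 -0.09  0.96 -0.12]
1956 [0.484695   0.25484584 0.03877727] 0.03031937110672291 0.04155229206310091 ((485.8265075683594, 252.910400390625), (23.73373031616211, 85.55560302734375), 20.921571731567383)
slope [ 0.00241777 -0.00458369  0.03877352]
tip area 178 [0.51139261 0.18576082 0.02826371]
white lip 300 [ 0.5914 -0.1883  0.0572] [ 0.7094 -0.0674  0.0729]
```

```bash
python3 -c "
from station import env
print(env.close_job())"
```

```text
the job is handed in; nothing more can be done
None
```

The tray is drawn out against its stop, where the pull reached about 16 N. The hook is unhooked and standing level back on the mat at its starting place, and the job is handed in at about 30 s; the hand-in returned no verdict. On the first try the tip missed the hole and pressed on the lip at about 3 N, so I levelled the hook on the bare bench and re-gripped it before the pull.

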